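# Put a sample on the magnetic stirrer and set its sunken speed knob

### The job

Put the little sample jar, which is hemmed in by three big stock tubs (nudge one aside to get your fingers in), gently and upright in the middle of the magnetic stirrer's round steel plate and let go of it. Then turn the stirrer's sunken speed knob up to 5, the long mark at the top of its scale, and leave it there. Do not knock over the jar, the tubs or the two pill bottles beside the stirrer.

Things in the scene. Friction and masses are not known exactly. Their poses are not given: they have to be found in the camera images.
- sample_jar: Small round jar, clear below with an aluminium screw lid: diameter 49 at the lid (its top 16 mm, the part to grip), 46 below it, 36 high, 0.06 to 0.13 kg. Origin: centre of its underside. It stands on the mat with big tubs left, right and behind; only the mat's -x side of it (to the robot) is open.
- tub_behind: White plastic stock tub with a ribbed screw lid, 0.2 to 0.45 kg, free to slide: diameter 92 at the lid (the top 18), 88 below, 64 high. Origin: centre of its underside. It stands on the mat on the jar's far side (mat's +x). Its lid is 1 to 5 mm from the lid of the sample jar. Pushed squarely at 47 above the bench it slides and does not tip (friction 0.5 to 0.72); free bench beyond.
- tub_left: White plastic stock tub with a ribbed screw lid, 0.2 to 0.45 kg, free to slide: diameter 92 at the lid (the top 18), 88 below, 64 high. Origin: centre of its underside. It stands on the mat on the jar's left (mat's +y). Its lid is 1 to 5 mm from the lid of the sample jar.
- tub_right: White plastic stock tub with a ribbed screw lid, 0.2 to 0.45 kg, free to slide: diameter 92 at the lid (the top 18), 88 below, 64 high. Origin: centre of its underside. It stands on the mat on the jar's right (mat's -y). Its lid is 1 to 5 mm from the lid of the sample jar.
- mat: Thin flat dark bench mat, 260 (x) by 270 (y), 4 thick, fixed. Origin: centre of its underside, on the bench. Tubs and jar stand on it, their undersides at height 4.
- stirrer: Cream magnetic stirrer, fixed, 160 wide (y), from x = -172 (front edge) to x = +90; housing top 90 high, round steel plate on it. Origin: on the bench under the plate's centre; z up, x from front to back. It stands sideways to the robot, front to the robot's right. Its top front is a panel sloping at 30 degrees, from height 38 at x = -172 to 90 at x = -82.
- plate_center (a point): Centre of the top face of the stirrer's round steel plate (diameter 140), 100 above the bench. Axes as the stirrer's.
- well_mouth (a point): Centre of the mouth of the round well (diameter 72, depth 20, flat floor) in the stirrer's sloping panel, flush with the panel's face, at y = +30 of the stirrer. Axes fixed: z = square out of the panel (30 degrees off vertical, to the front), x = straight up the slope, y = the stirrer's y. The knob stands in the well on this axis.
- knob_top (a point): On the knob's axis at its top, 1 below the panel's face. The knob is a black bar to pinch across its flat sides: 12 thick, 33 long (16 each side of the axis), its pointer end narrower (7), with a white line. 15 of its height is clear above a disc of diameter 32, 30 free beside each flat side. This point turns with the knob: z = axis, out of the panel; x = to the pointer end; y = across the bar.
- speed_knob (a joint): Angle of the knob, rad: 0 = fully anticlockwise, growing clockwise as seen facing the panel, stop at 4.5. Eleven black marks round the well are 0 to 10, 0.45 rad apart, with 0, 5 and 10 longer; mark 5 (2.25 rad) points straight up the slope, to the plate. It stays where it is left (friction 0.03 N m). It starts between marks 0 and 3.
- bottle_a: White pill bottle, loose, diameter 38, 70 high, standing beside the stirrer, on its +y side. Origin: centre of its underside.
- bottle_b: White pill bottle, loose, diameter 38, 70 high, standing beside the stirrer, on its -y side. Origin: centre of its underside.
Mind the look-alikes: they are no part of the job. What is shaped like the tub_right but green or turquoise is not meant.

How it is judged:
On the way, in this order (a step that is already met when the one before it is completed fails the run):
1. the sample jar stands upright and released in the middle of the stirrer's plate (horizontal distance between sample_jar and plate_center below 0.025 m and z of sample_jar in the frame of plate_center between -0.006 and 0.006 m and angle between sample_jar's own z axis and vertical below 0.1 rad and linear speed of sample_jar below 0.03 m/s and contact force between the fingers and sample_jar below 0.1 N), for 0.3 s.
2. the speed knob points to mark 5 (value of joint speed_knob between 2.12 and 2.38 rad), for 0.3 s.
At the end, for the whole second after the job is handed in: The sample jar stands upright and at rest on the stirrer's plate, released, its centre within 25 mm of the plate's centre; the speed knob rests at mark 5, between 2.12 and 2.38 rad; tubs and bottles still stand upright (all of step 1 and all of step 2 and velocity of joint speed_knob between -0.05 and 0.05 rad/s and angle between each of tub_left, tub_right, tub_behind, bottle_a, bottle_b's own z axis and vertical below 0.2 rad); the robot touches nothing.
It fails at once if a stock tub is tipped more than 25 degrees (angle between any of tub_left, tub_right, tub_behind's own z axis and vertical above 0.44 rad).
It fails at once if a pill bottle beside the stirrer is knocked over (angle between any of bottle_a, bottle_b's own z axis and vertical above 0.5 rad).
It fails at once if the sample jar is tipped more than 45 degrees (angle between sample_jar's own z axis and vertical above 0.79 rad).
It fails at once if the sample jar is dropped: it falls or flies free of the fingers faster than 0.45 m/s (contact force between the fingers and sample_jar below 0.05 N and linear speed of sample_jar above 0.45 m/s).
It also fails if it takes over 70 s, if anything falls off the work surface, if the arm or the gripper's body presses on something with over 40 N, if the wrist force passes 120 N, or if a joint passes its speed limit or range.

### The arm

A 6-joint arm with a two-finger parallel gripper is mounted at the origin on the work surface. World frame = base frame: x ahead of the robot, y to its left, z up, the work surface at z = 0. Lengths are in m, angles in rad, forces in N, time in s.
With the tool pointing down it reaches from about 0.3 to 0.775 m from the base axis. Payload 14.6 kg.
Tool frame: the origin (TCP) lies at the centre of the arm's flange, where the gripper is bolted on; the fingertips stand 199 mm ahead of it and the grasp point (between the pads) lies ctrl.tcp_to_grasp ahead of it (ctrl.tcp_to_grasp is the distance from the TCP to the grasp point, in m); z points along the fingers, y is the line along which they close (so a half turn about z gives the same grasp; the last joint's range is limited). The gripper opens to 94 mm and grips with 3 to 60 N. Pads are 16 mm wide; open, the fingers measure 119 mm over their backs; the gripper's body (75 mm by 177 mm) begins 78 mm behind the grasp point.
Start: joints at [-1.183, 0.3, 1.521, -0, 1.321, -0.067], TCP at [0.242, -0.494, 0.405] pointing down, gripper open.
Joint ranges: [-3.03, 3.03], [-0.79, 2.21], [0.23, 2.52], [-1.04, 4.18], [0, 3.07], [-2.55, 2.55]. Speed limits (rad/s): [2.22, 2.22, 2.57, 3.14, 3.14, 3.14].

### API

Orientations are given as [roll, pitch, yaw] about the fixed x, y, z axes, in that order (R = Rz(yaw) Ry(pitch) Rx(roll)).
In Python, from station import ctrl gives the robot as it stands. The module is installed in compiled form; this text tells all that it offers.
- The arm moves only by the shell command python3 -m jog 'ROWS' [OPENING] [FORCE]. ROWS is JSON, a list of rows, each a list of 6 numbers: the shift along the tool's x, y, z in cm, then the turn, a rotation vector about the tool's x, y, z in rad. In form: [[tx, ty, tz, ax, ay, az], ...]. A call has 1 to 8 rows; each row is the pose to reach, as a shift and turn from the pose commanded when the call began, along the tool's axes at that moment; what a row does not reach only later rows make up. A row lasts 1/10 s, in which the tool goes at most 50 mm and 8.59 degrees, less where a joint would pass 70% of its speed; a pose out of reach is approached as far as the arm can. A call with a gripper value outside its range is refused whole. OPENING is the opening in per cent of the stroke, from 0 (shut) to 100 (fully open), set as the call begins (- or left out, the last holds). The fingers move at their own pace and stop on an object; FORCE is the grip in N (left out, the last holds). Time passes only in rows, so rows that repeat a pose let the fingers close. It gives the time, the measured TCP pose, the force, the opening and the grip force at its end, in the units of the state.
- ctrl.get_obs(): the state, without advancing time (a new reading comes with each control period).
- ctrl.camera(name): name is "scene" or "top" or "wrist"; returns a dict with "img" (480x640x3 uint8, blue, green, red), "intrinsics" (3x3 intrinsics, pixels), "R" (3x3) and "t" (3): a world point X has camera coordinates R X + t. Camera axes: x right, y down, z forward; pixel columns grow to the right and rows downward; lengths in m; the calibration is good to about 2 mm. A picture is of the moment at which its call begins. There is no depth.
- ctrl.hand_in(): hands the job in; it is judged then, once.
The state is a dict: "time_s": time; "qpos": joint angles; "joint_vel": joint speeds; "tau": joint torques, N m; "ee_pos": TCP position; "eef_rot": TCP orientation; "force": force on the tool from outside, world axes, zero at the start; "moment": the same for the moment, N m; "grip_width": finger opening in m; "grip_force": force on a finger pad.
Only numpy, scipy, OpenCV 4.12 (cv2) and the standard library are available. Lean on these libraries where they do the work, as an engineer would, in place of code of your own. Each camera call takes 0.05 s, during which the arm holds its last target. There are 200 camera calls.

## Working session

There is one attempt and no reset: what is moved stays moved. The work goes in short steps, Python scripts to look and compute and a shell command to move; the robot and the scene stay as the last step left them, time stands still between calls to the robot, and variables do not carry over. Pictures are saved under pics/ and viewed, at most 10 in all, crops included, and the job is handed in when it is done.

```bash
mkdir -p pics; cat > h.py <<'E'
import numpy as np, cv2, json
from station import ctrl
from scipy.spatial.transform import Rotation as Ro
def snap(n,f):
    c=ctrl.camera(n); cv2.imwrite('pics/'+f+'.png',c['img'])
    np.savez('pics/'+f+'.npz',K=c['intrinsics'],R=c['R'],t=c['t'],img=c['img']); return c
def px2w(f,u,v,z):
    c=np.load('pics/'+f+'.npz'); d=c['R'].T@np.linalg.inv(c['K'])@np.array([u,v,1.]); o=-c['R'].T@c['t']
    return o+d*(z-o[2])/d[2]
def w2px(f,X):
    c=np.load('pics/'+f+'.npz'); p=c['K']@(c['R']@np.array(X)+c['t']); return p[:2]/p[2]
def crop(f,x0,y0,x1,y1,s,o):
    im=np.load('pics/'+f+'.npz')['img'][y0:y1,x0:x1]; cv2.imwrite('pics/'+o+'.png',cv2.resize(im,None,fx=s,fy=s,interpolation=cv2.INTER_CUBIC))
def st():
    o=ctrl.get_obs(); print({k:np.round(v,4).tolist() for k,v in o.items() if k not in('joint_vel','tau')}); return o
def delta(p,R):
    "rows numbers (cm, rotvec) from the present TCP pose to pose p,R"
    o=ctrl.get_obs(); R0=Ro.from_euler('xyz',o['eef_rot'])
    print(np.round(R0.inv().apply(np.array(p)-o['ee_pos'])*100,2),np.round((R0.inv()*R).as_rotvec(),3))
E
python3 - <<'E'
from h import *
st(); print(ctrl.tcp_to_grasp)
for n in('scene','top'):
    c=snap(n,n+'1'); print(n,-c['R'].T@c['t'],c['R'][2])
E
```

```text
{'time_s': 0.0, 'qpos': [-1.1826, 0.3004, 1.5216, -0.0, 1.3207, -0.0666], 'ee_pos': [0.2416, -0.4941, 0.4041], 'eef_rot': [-3.1404, -0.0001, 0.4548], 'force': [-0.2405, -0.4258, 0.11], 'moment': [-0.0415, -0.0424, -0.0177], 'grip_force': 0.0, 'grip_width': 0.094}
0.1804
scene [1.12929525 0.20228171 0.88816714] [-0.59154138 -0.18923446 -0.78375322]
top [0.33458858 0.00748531 1.08232035] [ 0.22098895 -0.00684657 -0.97525228]
```

View pics/top1.png

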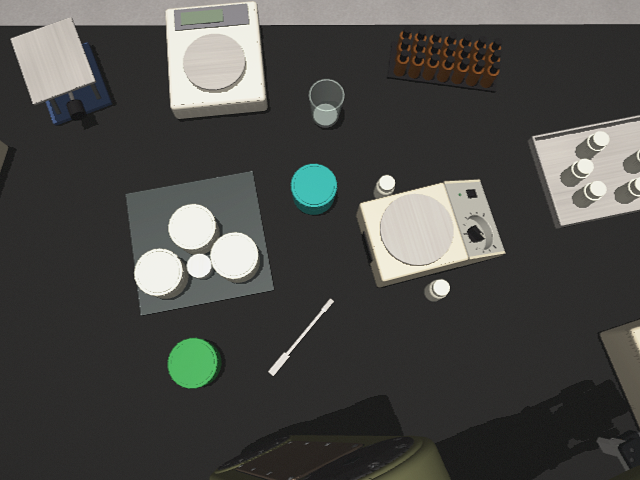

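View pics/scene1.png

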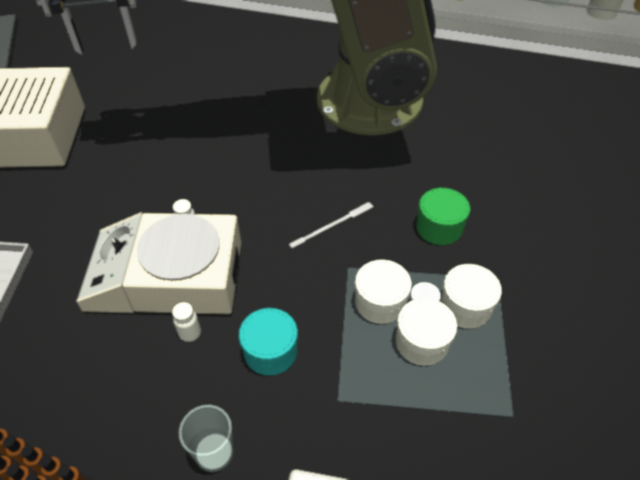

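Top view: jar (199,266), with tub_behind (192,227), tub_left (160,273) and tub_right (235,257) around it, all white on the mat. The green (193,363) and turquoise (314,188) tubs are decoys. The balance at (214,61) has a round pan but no knob, so the stirrer is the one with its plate at (416,230) and knob at (476,235). Bottles are at (385,187) and (439,290). I'll confirm this in one enlarged crop.

```bash
python3 - <<'E'
from h import *
im=np.load('pics/top1.npz')['img']
a=cv2.resize(im[190:320,120:280],None,fx=5,fy=5,interpolation=cv2.INTER_CUBIC)[:,:800][:590]
cv2.imwrite('pics/c1.png',a)
crop('top1',350,165,510,305,4.2,'c2')
E
```

```text
(no output)
```

View pics/c1.png

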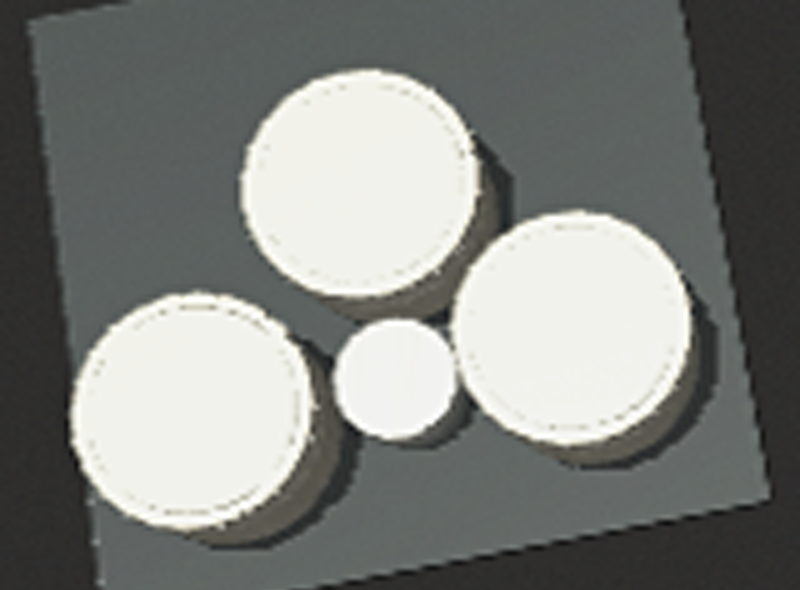

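View pics/c2.png

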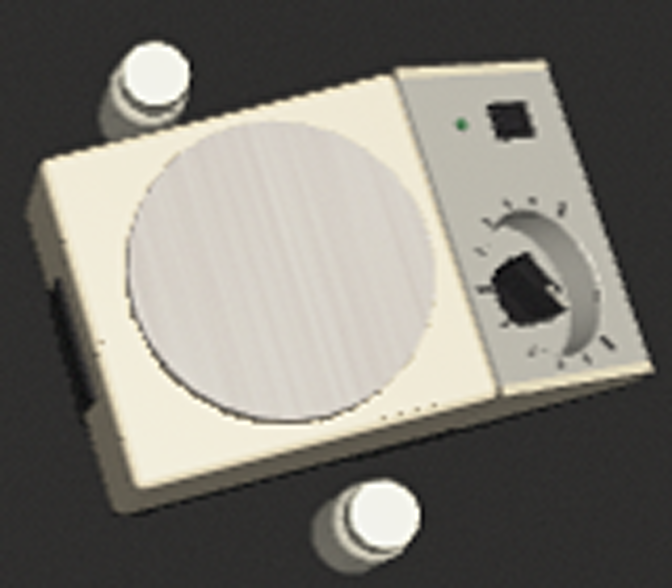

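```bash
python3 - <<'E'
from h import *
P=lambda u,v,z,o,s:px2w('top1',o[0]+u/s,o[1]+v/s,z)
A=((120,190),5);B=((350,165),4.2)
T={}
for n,u,v,z in(('behind',361,183,.068),('left',193,411,.068),('right',571,327,.068),('jar',396,379,.040)):
    T[n]=P(u,v,z,*A);print(n,T[n].round(4))
print({n:round(float(np.linalg.norm((T[n]-T['jar'])[:2])-.0705)*1000,1) for n in('behind','left','right')})
for a in ((32,18),(770,497)): print('mat corner',P(*a,.004,*A).round(4))
print('mat cor',px2w('top1',126,193,.004),px2w('top1',253,172,.004),px2w('top1',273,290,.004),px2w('top1',141,314,.004))
pc=P(281,272,.1,*B);print('plate',pc)
for n,a in(('L edge',(128,272)),('R',(435,272)),('T',(281,121)),('B',(281,423))):print(n,np.linalg.norm(P(*a,.1,*B)-pc))
c=[P(*a,.09,*B) for a in((45,160),(395,73),(497,396),(135,487))];print('housing',np.round(c,4))
x=(c[0]-c[1])+(c[3]-c[2]);print('yaw x',np.arctan2(x[1],x[0]), 'y', [np.arctan2(*(d[1::-1])) for d in(c[3]-c[0],c[2]-c[1])], [np.linalg.norm(c[i]-c[(i+1)%4]) for i in range(4)])
print('mean ctr housing', np.mean(c,0))
print('bott',P(155,75,.07,*B),P(383,514,.07,*B))
E
```

```text
behind [0.6053 0.2277 0.068 ]
left [0.5157 0.2881 0.068 ]
right [0.5476 0.1447 0.068 ]
jar [0.533  0.2168 0.04  ]
{'behind': 2.7, 'left': 2.9, 'right': 3.1}
mat corner [0.6948 0.3823 0.004 ]
mat corner [0.4905 0.0715 0.004 ]
mat cor [0.69612266 0.38326585 0.004     ] [0.74136318 0.11779451 0.004     ] [0.4892698  0.07350672 0.004     ] [0.44278306 0.3362453  0.004     ]
plate [ 0.58817839 -0.20288663  0.1       ]
L edge 0.06877694900344415
R 0.06927878019923248
T 0.0711978408354387
B 0.06905732752223158
housing [[ 0.6444 -0.0994  0.09  ]
 [ 0.6856 -0.2628  0.09  ]
 [ 0.5328 -0.299   0.09  ]
 [ 0.4926 -0.1351  0.09  ]]
yaw x 1.8144302272068924 y [np.float64(-2.9108316346958736), np.float64(-2.908790557626135)] [np.float64(0.1685139719876547), np.float64(0.15704469920958086), np.float64(0.16882044161234622), np.float64(0.15595349724662413)]
mean ctr housing [ 0.58885908 -0.19906908  0.09      ]
bott [ 0.69229107 -0.15470202  0.07      ] [ 0.48274496 -0.24964373  0.07      ]
```

```bash
python3 - <<'E'
from h import *
j=np.array([.533,.2168]);u=np.array([np.cos(.16),np.sin(.16)])
delta([*(j+.008*u),.34],Ro.from_euler('xyz',[np.pi,0,.16+np.pi/2]))
E
```

```text
[ 58.17 -50.82   6.47] [-1.000e-03 -1.000e-03 -1.276e+00]
```

```bash
python3 -m jog '[[58.2,-50.8,0,0,0,-1.276],[58.2,-50.8,0,0,0,-1.276],[58.2,-50.8,0,0,0,-1.276],[58.2,-50.8,0,0,0,-1.276],[58.2,-50.8,0,0,0,-1.276],[58.2,-50.8,0,0,0,-1.276],[58.2,-50.8,0,0,0,-1.276],[58.2,-50.8,0,0,0,-1.276]]' 0
python3 - <<'E'
from h import *
j=np.array([.533,.2168]);u=np.array([np.cos(.16),np.sin(.16)])
delta([*(j+.008*u),.34],Ro.from_euler('xyz',[np.pi,0,.16+np.pi/2]))
E
```

```text
time_s: 0.9
ee_pos: [0.397, -0.1234, 0.4047]
eef_rot: [3.141, 0.0, 1.661]
force: [0.6, 0.4, 0.2]
grip_width: 0.0334
grip_force: 0.0
[32.72 17.4   6.47] [ 0.    0.   -0.07]
```

```bash
python3 -m jog '[[32.7,17.4,6.5,0,0,-0.07],[32.7,17.4,6.5,0,0,-0.07],[32.7,17.4,6.5,0,0,-0.07],[32.7,17.4,6.5,0,0,-0.07],[32.7,17.4,6.5,0,0,-0.07],[32.7,17.4,6.5,0,0,-0.07],[32.7,17.4,6.5,0,0,-0.07],[32.7,17.4,6.5,0,0,-0.07]]' 0
python3 - <<'E'
from h import *
j=np.array([.533,.2168]);u=np.array([np.cos(.16),np.sin(.16)])
delta([*(j+.008*u),.34],Ro.from_euler('xyz',[np.pi,0,.16+np.pi/2]))
c=snap('wrist','w1')
for X in ([.533,.2168,.04],[.6053,.2277,.068],[.5157,.2881,.068],[.5476,.1447,.068]): print(w2px('w1',X))
E
```

```text
time_s: 1.7
ee_pos: [0.5431, 0.2182, 0.3382]
eef_rot: [-3.14, -0.0, 1.727]
force: [0.5, -0.7, 0.9]
grip_width: 0.0003
grip_force: 0.0
[ 0.02 -0.22 -0.18] [-0.001 -0.    -0.004]
[296.15147568 235.86072582]
[404.87831846 247.79682119]
[283.72818342 133.48764214]
[300.3495123  345.55711758]
```

View pics/w1.png

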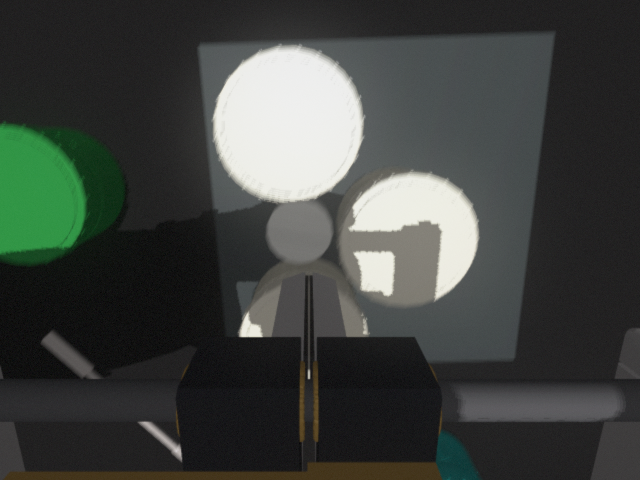

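Wrist view: jar (299,231), tub_left (289,124), tub_behind (408,239), closed fingertips at (309,277). The jar and tubs sit 5–9 px above where the top camera puts them, so I'll use the visible fingertip as a reference.

```bash
python3 - <<'E'
from h import *
o=ctrl.get_obs();R=Ro.from_euler('xyz',o['eef_rot']).as_matrix()
for a in(.199,.18):
  for x in (-.008,0,.008): print(a,x,w2px('w1',o['ee_pos']+R@[x,0,a]))
c=np.load('pics/w1.npz');print('cam',-c['R'].T@c['t'],c['R'].round(3))
for n,u,v,z in(('jar',299,231,.04),('behind',408,239,.068),('left',289,124,.068)):print(n,px2w('w1',u,v,z))
# scene camera check
im=np.load('pics/scene1.npz')['img']
for n,X in dict(jar=[.533,.2168,.04],behind=[.6053,.2277,.068],left=[.5157,.2881,.068],right=[.5476,.1447,.068],plate=[.588,-.203,.1]).items():print(n,w2px('scene1',X))
g=cv2.inRange(im,(200,200,190),(255,255,255));n,l,s,ce=cv2.connectedComponentsWithStats(g)
print([(s[i].tolist(),ce[i].round(1).tolist()) for i in range(1,n) if s[i][4]>300])
E
```

```text
0.199 -0.008 [310.97622853 301.96734934]
0.199 0 [310.96938359 286.99403923]
0.199 0.008 [310.96238587 271.68651949]
0.18 -0.008 [311.18375276 320.12750835]
0.18 0 [311.17872259 303.81170686]
0.18 0.008 [311.17356827 287.09322597]
cam [0.53080275 0.29485936 0.31842195] [[ 0.988  0.154 -0.003]
 [ 0.149 -0.952  0.267]
 [ 0.038 -0.264 -0.964]]
jar [0.53451728 0.22076658 0.04      ]
behind [0.60600583 0.23396059 0.068     ]
left [0.51811057 0.29415786 0.068     ]
jar [424.53613405 292.60552204]
behind [426.029714   320.77146156]
left [471.41244338 284.66181284]
right [382.42367477 280.35571186]
plate [178.12405089 242.20879245]
[([0, 68, 68, 60, 2572], [29.5, 95.7]), ([123, 214, 112, 74, 6751], [180.7, 250.1]), ([80, 226, 53, 73, 1131], [107.0, 267.6]), ([0, 252, 22, 47, 542], [7.1, 267.5]), ([356, 260, 55, 46, 1953], [383.0, 282.4]), ([445, 265, 56, 45, 1989], [472.4, 286.9]), ([398, 283, 59, 66, 2674], [426.8, 318.3])]
```

The scene camera lies between the two, so I'll take jar ≈ (0.534, 0.219); ±3 mm sideways is harmless for this grip. Next I go down above the jar and push.

```bash
python3 - <<'E'
from h import *
j=np.array([.534,.219]);u=np.array([np.cos(.16),np.sin(.16)]);R=Ro.from_euler('xyz',[np.pi,0,.16+np.pi/2])
delta([*(j+.006*u),.245],R);delta([*(j+.046*u),.245],R)
E
```

```text
[ 0.07 -0.34  9.26] [-0.002 -0.    -0.003]
[0.08 3.66 9.25] [-0.002 -0.    -0.003]
```

```bash
python3 -m jog '[[0.1,-0.3,3,0,0,0],[0.1,-0.3,6,0,0,0],[0.1,-0.3,8,0,0,0],[0.1,-0.3,9.2,0,0,0],[0.1,-0.3,9.2,0,0,0]]'
python3 -m jog '[[0,0.5,0,0,0,0],[0,1,0,0,0,0],[0,1.5,0,0,0,0],[0,2,0,0,0,0],[0,2.5,0,0,0,0],[0,3,0,0,0,0],[0,3.5,0,0,0,0],[0,4,0,0,0,0]]'
```

```text
time_s: 2.25
ee_pos: [0.5394, 0.2154, 0.2463]
eef_rot: [-3.139, 0.0, 1.725]
force: [-0.1, -0.5, 0.5]
grip_width: 0.0005
grip_force: 0.0
time_s: 3.05
ee_pos: [0.5795, 0.2218, 0.2477]
eef_rot: [-3.142, -0.0, 1.725]
force: [-4.0, -0.0, 5.2]
grip_width: 0.0004
grip_force: 2.4
```

```bash
python3 -m jog '[[0,-0.6,0,0,0,0],[0,-0.6,-3,0,0,0],[0,-2,-6.5,0,0,0],[0,-4.4,-6.5,0,0,0],[0,-4.4,-6.5,0,0,0],[0,-4.4,-6.5,0,0,0],[0,-4.4,-6.5,0,0,0],[0,-4.4,-6.5,0,0,0]]' 69 20
python3 - <<'E'
from h import *
snap('top','t2');snap('wrist','w2')
im=np.load('pics/t2.npz')['img'];w=np.load('pics/w2.npz')['img']
a=cv2.resize(im[190:320,120:280],(480,390),interpolation=cv2.INTER_CUBIC)
cv2.imwrite('pics/c3.png',np.vstack([a[:240],w[30:390,:480]][0:2]) if 0 else np.hstack([a[:360],cv2.resize(w,(320,240)).repeat(1,0) if 0 else cv2.copyMakeBorder(cv2.resize(w,(320,240)),0,120,0,0,0)]))
st()
E
```

```text
time_s: 3.85
ee_pos: [0.5361, 0.215, 0.3121]
eef_rot: [-3.141, 0.0, 1.725]
force: [0.2, 0.2, -0.1]
grip_width: 0.0609
grip_force: 0.0
{'time_s': 3.95, 'qpos': [0.318, 0.4495, 1.5409, -0.0, 1.1518, 0.1641], 'ee_pos': [0.536, 0.2149, 0.3121], 'eef_rot': [-3.141, 0.0001, 1.7247], 'force': [-0.5178, 1.122, -0.3047], 'moment': [-0.0254, -0.147, -0.0151], 'grip_force': 0.0, 'grip_width': 0.0643}
```

View pics/c3.png

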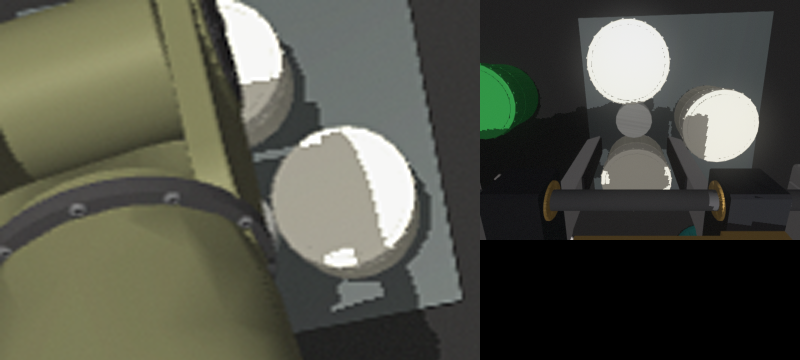

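```bash
python3 - <<'E'
from h import *
w=np.load('pics/w2.npz')['img'];g=cv2.cvtColor(w,cv2.COLOR_BGR2GRAY)[180:300,250:370]
c=cv2.HoughCircles(cv2.medianBlur(g,5),cv2.HOUGH_GRADIENT,1.5,100,param1=60,param2=15,minRadius=28,maxRadius=45)
print(c, 'pred',w2px('w2',[.534,.219,.04]),w2px('w2',[.533,.2168,.04]))
u,v=c[0,0,:2]+[250,180];p=px2w('w2',u,v,.04);print(u,v,p)
R=Ro.from_euler('xyz',[np.pi,0,.16+np.pi/2])
delta([.534,.219,.213],R);delta([*p[:2],.213],R)
E
```

```text
[[[56.25 60.75 34.15]]] pred [307.71271429 240.34117144] [305.7321194  243.25053336]
306.25 240.75 [0.53307999 0.218571   0.04      ]
[ 0.43 -0.13  9.91] [-0.001  0.    -0.006]
[ 0.4  -0.22  9.91] [-0.001  0.    -0.006]
```

```bash
python3 -m jog '[[0.4,-0.2,1,0,0,0],[0.4,-0.2,4,0,0,0],[0.4,-0.2,7,0,0,0],[0.4,-0.2,8.5,0,0,0],[0.4,-0.2,9.4,0,0,0],[0.4,-0.2,9.9,0,0,0],[0.4,-0.2,9.9,0,0,0]]'
python3 -m jog '[[0,0,0,0,0,0],[0,0,0,0,0,0],[0,0,0,0,0,0],[0,0,0,0,0,0],[0,0,0,0,0,0],[0,0,0,0,0,0]]' 30 15
```

```text
time_s: 4.65
ee_pos: [0.5332, 0.2187, 0.2138]
eef_rot: [3.141, -0.0, 1.725]
force: [-0.4, 1.6, -0.1]
grip_width: 0.0648
grip_force: 0.0
time_s: 5.25
ee_pos: [0.5333, 0.2186, 0.2145]
eef_rot: [3.14, -0.0, 1.725]
force: [-0.3, 0.0, 5.9]
grip_width: 0.0484
grip_force: 15.0
```

```bash
python3 -m jog '[[0,0,-0.5,0,0,0],[0,0,-2,0,0,0],[0,0,-4.5,0,0,0],[0,0,-8,0,0,0],[0,0,-12,0,0,0],[0,0,-15,0,0,0],[0,0,-16,0,0,0],[0,0,-16,0,0,0]]'
python3 - <<'E'
from h import *
delta([.588,-.203,.374],Ro.from_euler('xyz',[np.pi,0,1.3]))
E
```

```text
time_s: 6.05
ee_pos: [0.5329, 0.2186, 0.3749]
eef_rot: [3.139, -0.0, 1.725]
force: [1.1, -1.6, -1.1]
grip_width: 0.0486
grip_force: 15.0
[-42.5   -1.03   0.07] [ 0.002 -0.001  0.425]
```

```bash
python3 -m jog '[[-2,0,0,0,0,0.03],[-6,-0.1,0,0,0,0.08],[-10,-0.2,0,0,0,0.12],[-14,-0.3,0,0,0,0.17],[-18,-0.4,0,0,0,0.22],[-22,-0.5,0,0,0,0.26],[-26,-0.6,0,0,0,0.3],[-30,-0.7,0,0,0,0.34]]'
python3 -m jog '[[-4,0,0,0,0,0.04],[-7,0,0,0,0,0.06],[-10,0,0,0,0,0.085],[-11.5,0,0,0,0,0.085],[-12,0,0,0,0,0.085],[-12,0,0,0,0,0.085]]'
python3 - <<'E'
from h import *
delta([.588,-.203,.3105],Ro.from_euler('xyz',[np.pi,0,1.3]))
c=snap('scene','s2'); crop('s2',80,150,280,300,3.5,'c4')
E
```

```text
time_s: 6.85
ee_pos: [0.572, -0.0806, 0.3715]
eef_rot: [-3.138, -0.0, 1.383]
force: [-0.6, 1.1, -1.2]
grip_width: 0.0487
grip_force: 15.0
time_s: 7.45
ee_pos: [0.55, -0.1967, 0.3729]
eef_rot: [-3.14, -0.0, 1.3]
force: [0.3, -0.1, -0.8]
grip_width: 0.0488
grip_force: 15.0
[0.4  3.83 6.23] [-0.001 -0.     0.   ]
```

View pics/c4.png

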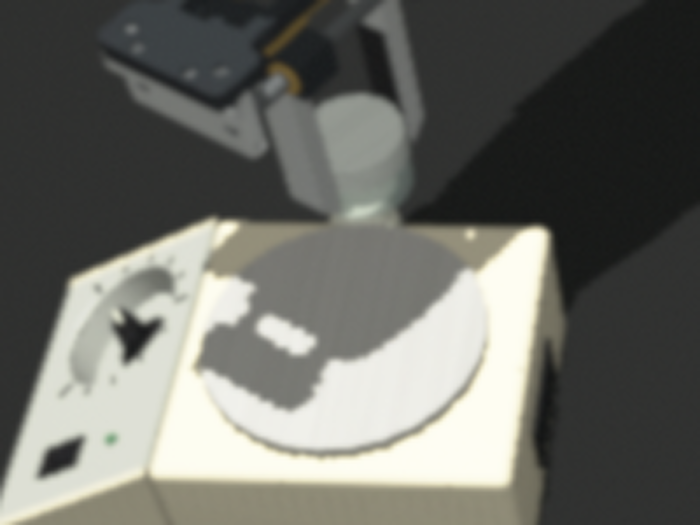

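The jar hangs upright between the fingers in crop at (360,160), and the plate is free. Centring and lowering.

```bash
python3 -m jog '[[0.2,1.9,0,0,0,0],[0.4,3.8,0.5,0,0,0],[0.4,3.8,2.5,0,0,0],[0.4,3.8,4,0,0,0],[0.4,3.8,5,0,0,0],[0.4,3.8,5.5,0,0,0],[0.4,3.8,5.8,0,0,0],[0.4,3.8,5.8,0,0,0]]'
python3 -m jog '[[0,0,0.1,0,0,0],[0,0,0.2,0,0,0],[0,0,0.3,0,0,0],[0,0,0.3,0,0,0]]'
python3 -c "from h import *;st()"
```

```text
time_s: 8.3
ee_pos: [0.5876, -0.2031, 0.3158]
eef_rot: [3.141, 0.0, 1.3]
force: [-0.5, -0.3, -0.7]
grip_width: 0.0485
grip_force: 15.0
time_s: 8.7
ee_pos: [0.5876, -0.2032, 0.3126]
eef_rot: [3.142, -0.0, 1.3]
force: [0.3, -0.6, -1.7]
grip_width: 0.0484
grip_force: 15.0
{'time_s': 8.7, 'qpos': [-0.3918, 0.5414, 1.4011, 0.0, 1.199, -0.1208], 'ee_pos': [0.5876, -0.2032, 0.3126], 'eef_rot': [3.1416, -0.0, 1.2998], 'force': [0.2731, -0.575, -1.6957], 'moment': [-0.0253, -0.0718, -0.0322], 'grip_force': 15.0, 'grip_width': 0.0484}
```

```bash
python3 -m jog '[[0,0,0.08,0,0,0],[0,0,0.15,0,0,0],[0,0,0.2,0,0,0],[0,0,0.2,0,0,0]]'
python3 -m jog '[[0,0,0.05,0,0,0],[0,0,0.1,0,0,0],[0,0,0.1,0,0,0]]'
```

```text
time_s: 9.1
ee_pos: [0.5877, -0.2032, 0.3106]
eef_rot: [-3.142, -0.0, 1.3]
force: [0.5, 0.9, -1.1]
grip_width: 0.0486
grip_force: 15.0
time_s: 9.4
ee_pos: [0.5876, -0.2031, 0.3105]
eef_rot: [3.141, 0.0, 1.3]
force: [-4.9, 1.2, 7.4]
grip_width: 0.0487
grip_force: 15.0
```

Contact (7 N). I open slowly, then go up.

```bash
python3 -m jog '[[0,0,0,0,0,0],[0,0,0,0,0,0],[0,0,0,0,0,0],[0,0,0,0,0,0]]' 75
python3 -m jog '[[0,0,-0.5,0,0,0],[0,0,-2,0,0,0],[0,0,-5,0,0,0],[0,0,-9,0,0,0],[0,0,-12,0,0,0],[0,0,-12,0,0,0]]'
python3 - <<'E'
from h import *
S=np.array([.588,-.203,0]);Rz=Ro.from_euler('z',1.808)
for n,X in dict(well=[-.127,.03,.064],back=[0,0,.1]).items(): print(n,S+Rz.apply(X))
print('well px top',w2px('top1',S+Rz.apply([-.127,.03,.064])))
n=np.array([-.5,0,3**.5/2]); ex=np.array([3**.5/2,0,.5]); ey=np.array([0,1,0.])
W=np.array([-.127,.03,.064])
# expected mark positions at r=41mm, in top1 / scene1
for k in (0,5,10):
    a=2.25-.45*k   # anticlockwise from up-slope, seen facing panel
    X=W+.041*(np.cos(a)*ex+np.sin(a)*ey); print(k,w2px('top1',S+Rz.apply(X)),w2px('scene1',S+Rz.apply(X)))
E
```

```text
time_s: 9.8
ee_pos: [0.5877, -0.2032, 0.3095]
eef_rot: [-3.141, -0.0, 1.3]
force: [0.3, 0.4, 1.1]
grip_width: 0.0702
grip_force: 0.0
time_s: 10.4
ee_pos: [0.5874, -0.203, 0.4358]
eef_rot: [3.133, 0.001, 1.3]
force: [0.1, 0.3, -0.4]
grip_width: 0.0706
grip_force: 0.0
well [ 0.5886832  -0.33349342  0.064     ]
back [ 0.588 -0.203  0.1  ]
well px top [479.9532822  233.76263103]
0 [493.70706735 247.98374216] [109.15438278 230.08623839]
5 [465.66033302 235.48248334] [131.52458241 232.8163544 ]
10 [483.61513552 217.64731113] [ 99.84163182 257.6885693 ]
```

```bash
cat >> h.py <<'E'
from scipy.optimize import least_squares
EX=np.array([3**.5/2,0,.5]);EY=np.array([0,1.,0]);N=np.array([-.5,0,3**.5/2]);Wl=np.array([-.127,.03,.064])
def pose(S):  # S=(x,y,yaw) -> function local->world, rotation
    Rz=Ro.from_euler('z',S[2]); return (lambda X:np.array([S[0],S[1],0])+Rz.apply(X)),Rz
def toolR(S,th):
    "tool z into panel, tool x = down slope turned by th (rad, + = clockwise seen facing panel)"
    _,Rz=pose(S); x=-(np.cos(th)*EX-np.sin(th)*EY); z=-N
    return Rz*Ro.from_matrix(np.c_[x,np.cross(z,x),z])
E
python3 - <<'E'
from h import *
B=lambda u,v:(350+u/4.2,165+v/4.2); C=lambda u,v:(80+u/3.5,150+v/3.5)
mk=lambda k,r:Wl+r*(np.cos(2.25-.45*k)*EX+np.sin(2.25-.45*k)*EY)
obs=[('top1',B(45,160),[.09,.08,.09]),('top1',B(395,73),[-.082,-.08,.09])]
obs=[('top1',B(45,160),lambda r:[.09,-.08,.09]),('top1',B(395,73),lambda r:[-.082,-.08,.09]),('top1',B(497,396),lambda r:[-.082,.08,.09]),('top1',B(135,487),lambda r:[.09,.08,.09]),('top1',B(281,272),lambda r:[0,0,.1]),
('top1',B(653,373),lambda r:[-.172,.08,.038]),('top1',B(548,62),lambda r:[-.172,-.08,.038]),
('s2',C(150,474),lambda r:[-.082,-.08,.09]),('s2',C(217,219),lambda r:[-.082,.08,.09]),('s2',C(549,232),lambda r:[.09,.08,.09])]
for k,a,b in((0,(608,343),(98,288)),(5,(487,289),(187,297)),(10,(562,208),(67,390))):
    obs+=[('top1',B(*a),lambda r,k=k:mk(k,r)),('s2',C(*b),lambda r,k=k:mk(k,r))]
def f(p):
    g,_=pose(p); return np.ravel([w2px(n,g(np.array(X(p[3]))))-q for n,q,X in obs])
s=least_squares(f,[.588,-.203,1.808,.041],loss='soft_l1');print(s.x);print(f(s.x).reshape(-1,2).round(1).tolist())
S=s.x[:3];g,Rz=pose(S);print('well',g(Wl),'plate',g([0,0,.1]))
R=toolR(S,-1.0);delta([.60,-.40,.40],R);delta(g(Wl+.22*N),R)
E
```

```text
[ 0.59083022 -0.20240283  1.814846    0.04362486]
[[-1.9, -1.1], [-0.2, -1.3], [1.2, -0.1], [-0.3, 0.6], [-0.3, -1.4], [-0.6, -0.5], [-1.1, -0.3], [-2.5, -1.1], [-0.3, -1.5], [-0.1, -3.0], [-0.6, 0.3], [-0.0, -1.2], [-1.6, 0.0], [-1.4, -0.9], [-0.6, 0.3], [-0.9, -0.8]]
well [ 0.59240675 -0.33288852  0.064     ] plate [ 0.59083022 -0.20240283  0.1       ]
[-18.64   6.46   3.66] [0.575 0.135 1.587]
[-21.93   9.22  18.23] [0.575 0.135 1.587]
```

```bash
python3 -m jog '[[-18.6,6.5,3.7,0.575,0.135,1.587],[-18.6,6.5,3.7,0.575,0.135,1.587],[-18.6,6.5,3.7,0.575,0.135,1.587],[-18.6,6.5,3.7,0.575,0.135,1.587],[-18.6,6.5,3.7,0.575,0.135,1.587],[-18.6,6.5,3.7,0.575,0.135,1.587],[-18.6,6.5,3.7,0.575,0.135,1.587],[-18.6,6.5,3.7,0.575,0.135,1.587]]' 32
python3 - <<'E'
from h import *
S=[.5908,-.2024,1.815];g,Rz=pose(S);R=toolR(S,-1.0);delta([.60,-.40,.40],R);delta(g(Wl+.22*N),R);st()
E
```

```text
time_s: 11.2
ee_pos: [0.6004, -0.3999, 0.3925]
eef_rot: [-2.764, 0.131, 0.179]
force: [0.4, 0.2, 0.7]
grip_width: 0.0302
grip_force: 0.0
[-0.14 -0.27 -0.68] [0.162 0.047 0.453]
[ 2.92  8.93 11.02] [0.162 0.047 0.453]
{'time_s': 11.2, 'qpos': [-0.654, 0.7862, 0.8332, 0.1671, 1.8857, 0.7859], 'ee_pos': [0.6004, -0.3999, 0.3925], 'eef_rot': [-2.7638, 0.1314, 0.1787], 'force': [0.4239, 0.1699, 0.7328], 'moment': [-0.1296, -0.131, 0.0364], 'grip_force': 0.0, 'grip_width': 0.0302}
```

```bash
python3 -m jog '[[2.9,8.9,0,0.162,0.047,0.453],[2.9,8.9,2,0.162,0.047,0.453],[2.9,8.9,4,0.162,0.047,0.453],[2.9,8.9,6,0.162,0.047,0.453],[2.9,8.9,8,0.162,0.047,0.453],[2.9,8.9,10,0.162,0.047,0.453],[2.9,8.9,11,0.162,0.047,0.453],[2.9,8.9,11,0.162,0.047,0.453]]'
python3 - <<'E'
from h import *
S=[.5908,-.2024,1.815];g,Rz=pose(S);R=toolR(S,-1.0);delta(g(Wl+.22*N),R);st()
snap('wrist','w3');print('knob px',w2px('w3',g(Wl-.001*N)), [w2px('w3',g(Wl+.0436*(np.cos(2.25-.45*k)*EX+np.sin(2.25-.45*k)*EY))).round(0).tolist() for k in (0,5,10)])
E
```

```text
time_s: 12.0
ee_pos: [0.6194, -0.439, 0.254]
eef_rot: [-2.689, 0.272, -0.257]
force: [1.2, 0.7, 0.5]
grip_width: 0.0299
grip_force: 0.0
[-0.04  0.04 -0.07] [0.001 0.001 0.006]
{'time_s': 12.0, 'qpos': [-0.6926, 1.0004, 0.7829, 0.3061, 1.7844, 1.1985], 'ee_pos': [0.6194, -0.439, 0.254], 'eef_rot': [-2.689, 0.2723, -0.2571], 'force': [1.1959, 0.6682, 0.48], 'moment': [-0.1815, -0.0957, -0.0066], 'grip_force': 0.0, 'grip_width': 0.0299}
knob px [308.88684863 273.94712598] [[384.0, 298.0], [243.0, 314.0], [319.0, 195.0]]
```

View pics/w3.png

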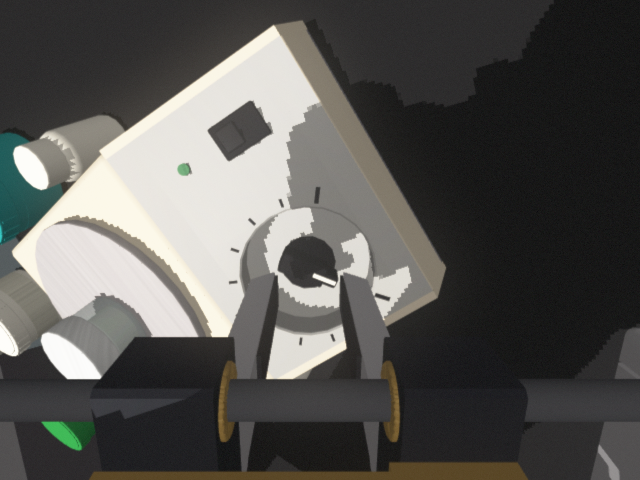

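The wrist view matches the model: mark 0 at (383,296) and mark 10 at (318,195), both within 2 px. The knob's white line runs from (314,275) to (335,284), near mark 0. The jar stands on the plate at lower left (75,345). I'll work out the knob angle.

```bash
python3 - <<'E'
from h import *
S=[.5908,-.2024,1.815];g,Rz=pose(S)
w=np.load('pics/w3.npz');im=w['img'];c=Rz.inv().apply(-w['R'].T@w['t']-g(np.zeros(3)))
def pl(u,v,h=-.001):
    d=Rz.inv().apply(w['R'].T@np.linalg.inv(w['K'])@np.array([u,v,1.]))
    X=c+d*(((Wl+h*N-c)@N)/(d@N))-Wl; return np.array([X@EX,X@EY])
roi=im[255:300,295:350].min(2)>170;n,l,s,ce=cv2.connectedComponentsWithStats(roi.astype(np.uint8))
for i in range(1,n):
    if s[i][4]>15:
        p=np.argwhere(l==i)[:,::-1]+[295,255];q=np.array([pl(*a) for a in p]);m=q.mean(0);d=np.linalg.svd(q-m)[2][0];d*=np.sign(d@m)
        e=(q-m)@d
        print(s[i],m*1000,'ends',(m+d*e.min())*1000,(m+d*e.max())*1000,'dir knob angle',2.25-np.arctan2(d[1],d[0]),'pos',2.25-np.arctan2(m[1],m[0]))
E
```

```text
[  0  13  55  32 736] [-0.3675046  10.91925894] ends [14.24002677  7.73183397] [-18.72897477  14.92580919] dir knob angle -0.6767558708532229 pos 0.645559821154551
```

```bash
python3 - <<'E'
from h import *
S=[.5908,-.2024,1.815];g,Rz=pose(S)
w=np.load('pics/w3.npz');c=Rz.inv().apply(-w['R'].T@w['t']-g(np.zeros(3)))
def pl(u,v,h=-.001):
    d=Rz.inv().apply(w['R'].T@np.linalg.inv(w['K'])@np.array([u,v,1.]))
    X=c+d*(((Wl+h*N-c)@N)/(d@N))-Wl; return np.array([X@EX,X@EY])
a,b=pl(314,275),pl(335.5,284);print(a*1e3,b*1e3)
for d in(b-a,b,pl(335.5,284)-pl(309,272)):print(2.25-np.arctan2(d[1],d[0]))
for k,q in((0,(383,296)),(10,(318,195))):x=pl(*q,0);print(k,x*1e3,(2.25-np.arctan2(x[1],x[0]))/.45)
crop('w3',255,225,365,315,7,'c5')
E
```

```text
[-2.00974395  2.00356572] [-9.10189229 12.74406098]
0.09560880037379915
0.05900658490106059
0.1253311877967911
0 [-27.51956078  32.37671972] -0.05617492913190543
10 [-27.16268988 -34.05590622] 9.986814977023787
```

View pics/c5.png

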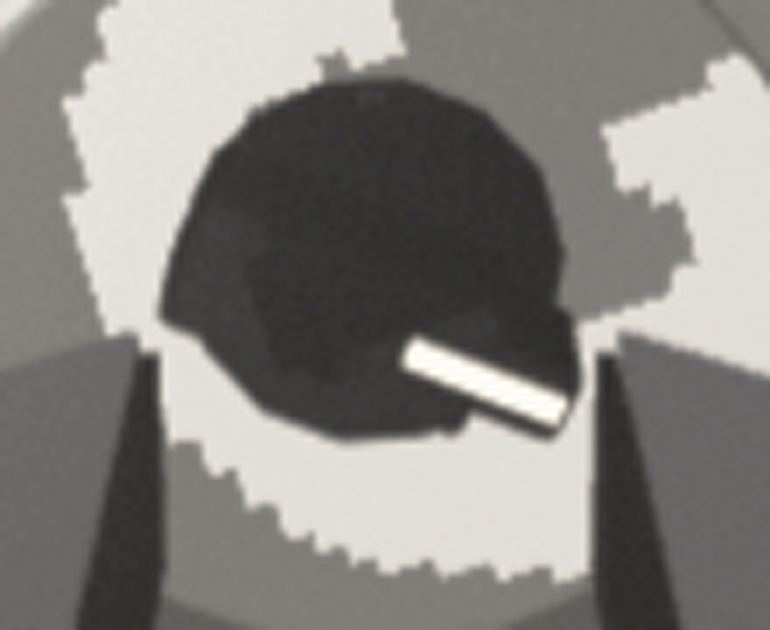

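```bash
python3 - <<'E'
from h import *
S=[.5908,-.2024,1.815];g,Rz=pose(S);delta(g(Wl+.22*N),toolR(S,-2.13))
E
python3 -m jog '[[0,0,-0.1,0,0,-0.14],[0,0,-0.1,0,0,-0.28],[0,0,-0.1,0,0,-0.42],[0,0,-0.1,0,0,-0.56],[0,0,-0.1,0,0,-0.7],[0,0,-0.1,0,0,-0.84],[0,0,-0.1,0,0,-0.98],[0,0,-0.1,0,0,-1.12]]'
python3 - <<'E'
from h import *
S=[.5908,-.2024,1.815];g,Rz=pose(S);delta(g(Wl+.22*N),toolR(S,-2.13));delta(g(Wl+.186*N),toolR(S,-2.13))
st();snap('wrist','w4');print(w2px('w4',g(Wl-.001*N)),w2px('w4',g(Wl-.001*N+.016*(np.cos(2.13)*EX+np.sin(2.13)*EY))))
crop('w4',220,180,420,330,4,'c6')
E
```

```text
[-0.02  0.07  0.07] [ 2.000e-03  1.000e-03 -1.124e+00]
time_s: 12.85
ee_pos: [0.6198, -0.4403, 0.2575]
eef_rot: [-2.691, -0.268, 0.744]
force: [-0.1, -0.1, -0.4]
grip_width: 0.0304
grip_force: 0.0
[-0.09  0.03  0.3 ] [0.003 0.002 0.003]
[-0.08  0.02  3.7 ] [0.003 0.002 0.003]
{'time_s': 12.85, 'qpos': [-0.6935, 0.9994, 0.7763, 0.3061, 1.7878, 0.0733], 'ee_pos': [0.6198, -0.4403, 0.2575], 'eef_rot': [-2.6906, -0.2681, 0.744], 'force': [-0.1066, -0.0853, -0.448], 'moment': [-0.2138, -0.0778, -0.0147], 'grip_force': 0.0, 'grip_width': 0.0304}
[308.67447115 272.78523208] [308.65195273 299.4818099 ]
```

View pics/c6.png

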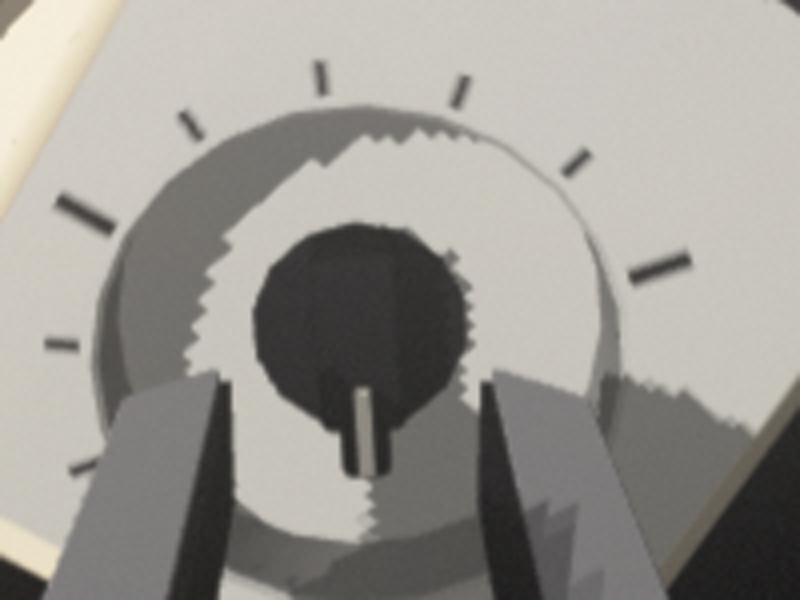

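The bar runs straight down the image, midway between the fingers (crop x≈363, finger mid 357). Going in.

```bash
python3 -m jog '[[-0.1,0,1,0,0,0],[-0.1,0,2,0,0,0],[-0.1,0,2.8,0,0,0],[-0.1,0,3.3,0,0,0],[-0.1,0,3.6,0,0,0],[-0.1,0,3.6,0,0,0]]'
python3 -m jog '[[0,0,0,0,0,0],[0,0,0,0,0,0],[0,0,0,0,0,0],[0,0,0,0,0,0]]' 5 12
python3 - <<'E'
from h import *
S=[.5908,-.2024,1.815];g,Rz=pose(S);delta(g(Wl+.186*N),toolR(S,-2.13));delta(g(Wl+.186*N),toolR(S,0));st()
E
```

```text
time_s: 13.5
ee_pos: [0.6145, -0.4229, 0.2242]
eef_rot: [-2.687, -0.265, 0.738]
force: [-0.2, -0.5, 0.2]
grip_width: 0.0301
grip_force: 0.0
time_s: 13.9
ee_pos: [0.6145, -0.4236, 0.2246]
eef_rot: [-2.689, -0.265, 0.738]
force: [4.6, -4.4, -1.9]
grip_width: 0.0117
grip_force: 12.0
[ 0.07 -0.02 -0.02] [ 0.004  0.002 -0.004]
[ 0.07 -0.02 -0.02] [ 0.004 -0.003  2.126]
{'time_s': 13.9, 'qpos': [-0.6812, 0.9919, 0.8676, 0.3065, 1.7039, 0.0658], 'ee_pos': [0.6145, -0.4236, 0.2246], 'eef_rot': [-2.6894, -0.2652, 0.7379], 'force': [4.6208, -4.423, -1.8936], 'moment': [-1.0732, -0.7266, -0.2666], 'grip_force': 12.0029, 'grip_width': 0.0117}
```

```bash
python3 -m jog '[[0,0,0,0,0,0.12],[0,0,0,0,0,0.24],[0,0,0,0,0,0.36],[0,0,0,0,0,0.48],[0,0,0,0,0,0.6],[0,0,0,0,0,0.72],[0,0,0,0,0,0.84],[0,0,0,0,0,0.96]]'
python3 -m jog '[[0,0,0,0,0,0.12],[0,0,0,0,0,0.24],[0,0,0,0,0,0.36],[0,0,0,0,0,0.48],[0,0,0,0,0,0.6],[0,0,0,0,0,0.72],[0,0,0,0,0,0.84],[0,0,0,0,0,0.96]]'
python3 - <<'E'
from h import *
S=[.5908,-.2024,1.815];g,Rz=pose(S);delta(g(Wl+.186*N),toolR(S,0));st()
E
```

```text
time_s: 14.7
ee_pos: [0.6146, -0.4227, 0.2251]
eef_rot: [-2.655, 0.201, -0.114]
force: [-3.7, 7.7, 6.4]
grip_width: 0.0123
grip_force: 12.0
time_s: 15.5
ee_pos: [0.6154, -0.4216, 0.2256]
eef_rot: [-3.025, 0.512, -1.092]
force: [1.9, 13.3, 8.9]
grip_width: 0.0119
grip_force: 12.0
[ 0.12  0.12 -0.02] [-0.001  0.001  0.204]
{'time_s': 15.5, 'qpos': [-0.6788, 0.9906, 0.8682, 0.3103, 1.708, 1.9906], 'ee_pos': [0.6154, -0.4216, 0.2256], 'eef_rot': [-3.0245, 0.5123, -1.092], 'force': [1.8979, 13.315, 8.925], 'moment': [2.9326, -0.3973, -0.5565], 'grip_force': 12.0136, 'grip_width': 0.0119}
```

```bash
python3 -m jog '[[-0.1,0,0,0,0,0.07],[-0.15,0,0,0,0,0.14],[-0.15,0,0,0,0,0.205],[-0.15,0,0,0,0,0.205],[-0.15,0,0,0,0,0.205]]'
python3 - <<'E'
from h import *
S=[.5908,-.2024,1.815];g,Rz=pose(S);delta(g(Wl+.186*N),toolR(S,0));st()
E
```

```text
time_s: 16.0
ee_pos: [0.6151, -0.4209, 0.226]
eef_rot: [-3.137, 0.521, -1.323]
force: [11.3, 6.0, 1.3]
grip_width: 0.0118
grip_force: 12.0
[ 0.23  0.07 -0.02] [-0.003 -0.003  0.004]
{'time_s': 16.0, 'qpos': [-0.6783, 0.9874, 0.8727, 0.3103, 1.7024, 2.1911], 'ee_pos': [0.6151, -0.4209, 0.226], 'eef_rot': [-3.1368, 0.521, -1.3225], 'force': [11.3493, 6.0234, 1.3233], 'moment': [0.9874, -2.0855, -1.2885], 'grip_force': 12.0001, 'grip_width': 0.0118}
```

```bash
python3 -m jog '[[0,-0.07,0,0,0,0],[0,-0.14,0,0,0,0],[0,-0.14,0,0,0,0]]'
python3 -m jog '[[0,0,0,0,0,0],[0,0,0,0,0,0],[0,0,0,0,0,0],[0,0,0,0,0,0]]' 32
python3 -m jog '[[0,0,-0.5,0,0,0],[0,0,-1.5,0,0,0],[0,0,-3,0,0,0],[0,0,-4,0,0,0],[0,0,-4,0,0,0]]'
python3 - <<'E'
from h import *
S=[.5908,-.2024,1.815];g,Rz=pose(S)
c=snap('wrist','w5')
w=np.load('pics/w5.npz');im=w['img']
# rectify panel at knob-top height: up-slope = up, 0.15 mm/px
H=w['K']@np.c_[w['R']@Rz.apply(-EY),w['R']@Rz.apply(-EX),w['R']@g(Wl-.001*N)+w['t']]
s=.00025;M=H@np.array([[s,0,-s*100],[0,s,-s*100],[0,0,1]])
r=cv2.warpPerspective(im,M,(200,200),flags=cv2.INTER_LINEAR|cv2.WARP_INVERSE_MAP);cv2.imwrite('pics/r5.png',r)
g_=r.min(2)
print('px of axis',w2px('w5',g(Wl-.001*N)))
for row in range(20,180,4): print(row,''.join('#' if v<65 else('+' if v<140 else '.') for v in g_[row,20:180:2]))
E
```

```text
time_s: 16.3
ee_pos: [0.6158, -0.421, 0.2259]
eef_rot: [-3.14, 0.522, -1.324]
force: [1.8, 6.5, 3.6]
grip_width: 0.0115
grip_force: 12.0
time_s: 16.7
ee_pos: [0.6151, -0.4218, 0.225]
eef_rot: [3.141, 0.522, -1.325]
force: [-0.3, -0.1, 0.5]
grip_width: 0.03
grip_force: 0.0
time_s: 17.2
ee_pos: [0.6201, -0.4418, 0.2618]
eef_rot: [-3.14, 0.519, -1.325]
force: [-0.0, 0.3, -1.0]
grip_width: 0.0303
grip_force: 0.0
px of axis [309.55121472 268.1152136 ]
20 ######++++++++++++++++++++++++++++++++++++++++++++++++++++++++++++++++++++++++##
24 ######++++++++++++++++++++++++++++++++++++++++++++++++++++++++++++++++++++++++##
28 ######++++++++++++++++++++++++++++++++++++++++++++++++++++++++++++++++++++++++##
32 ######++++++++++++++++++++++++++++++++++++++++++++++++++++++++++++++++++++++++##
36 ######++++++++++++++++++++++++++++++++++.....+++++++++++++++++++++++++++++++++##
40 ######++++++++++++++++++++++++++....++++......++++....++++++++++++++++++++++++##
44 ######+++++++++++++++++++...........++++......++++...........+++++++++++++++++##
48 ######+++++++++++...................++++......++++........
[... 2030 characters left out ...]
++++++++++..........
148 ...............++++++++++++++++++++++++++++++++++++++++++++++++++++++...........
152 ................+++++++++++++++#+++++++++++++++++++++++++++++++++++++...........
156 ..................++++++++++++++++++++++++++++++++++++++++++++++++++............
160 ..................++++++++++++##+++++++++++++++++++++++++++++++++++.............
164 ....................++++++++++##############+########++++++++++++++.............
168 .......................+++++++########################+++++++++.................
172 ........................++++++++######################++++++....................
176 ..........................++++++++#################+++++++......................
```

The pointer's white line runs exactly up the slope in the rectified view. I'll back off a little, check the jar and bottles numerically, and hand in.

```bash
python3 -m jog '[[0,0,-1,0,0,0],[0,0,-2,0,0,0],[0,0,-3,0,0,0],[0,0,-3,0,0,0],[0,0,-3,0,0,0],[0,0,-3,0,0,0]]'
python3 - <<'E'
from h import *
print('jar lid w3 pred',w2px('w3',[.5877,-.203,.136]))
snap('scene','s3'); print('pred jar lid scene',w2px('s3',[.5877,-.203,.136]))
a=np.load('pics/s3.npz')['img'].astype(int);b=np.load('pics/scene1.npz')['img'].astype(int)
d=(abs(a-b).max(2)>40)[190:290,120:245]
for r in d[::4]: print(''.join('#' if v else '.' for v in r[::2]))
for n,X in dict(a=[.4827,-.2496,.07],b=[.6923,-.1547,.07]).items():
    u,v=w2px('s3',X).astype(int);print(n,u,v,a[v-3:v+4,u-3:u+4].mean().round(),b[v-3:v+4,u-3:u+4].mean().round())
E
```

```text
time_s: 17.85
ee_pos: [0.6237, -0.4553, 0.2853]
eef_rot: [3.141, 0.522, -1.325]
force: [0.1, -0.2, -0.7]
grip_width: 0.0305
grip_force: 0.0
jar lid w3 pred [ 71.1308162 364.3109646]
pred jar lid scene [174.12792459 228.45691085]
...............................................................
...............................................................
...............................................................
...............................................................
...............................................................
...............................................................
...............................................................
...............................................................
...............................................................
...............................................................
...............................................................
..................................#............................
...............................#####...........................
.#....................##############...........................
......................#############............................
.......................##########..............................
...............................................................
...............................................................
...............................................................
...............................................................
...............................................................
...............................................................
...............................................................
...............................................................
...............................................................
a 181 204 254.0 252.0
b 182 308 254.0 253.0
```

```bash
python3 - <<'E'
from h import *
a=np.load('pics/s3.npz')['img'].astype(int);b=np.load('pics/scene1.npz')['img'].astype(int)
d=abs(a-b).max(2)[205:265,145:215]>12
for i,r in enumerate(d[::2]): print(205+2*i,''.join('#' if v else '.' for v in r))
f=lambda z:[w2px('s3',[.5877+.0245*np.cos(t),-.203+.0245*np.sin(t),z]).round(0).tolist() for t in np.arange(4)*np.pi/2]
print(f(.136),f(.1))
E
```

```text
205 ###########################....................#######................
207 ##########################......................###...................
209 ###########################................#..........................
211 ############################...#........##.....#......................
213 ................................#.#######....####.....................
215 ..................................................##...........######.
217 ...........................#########..................................
219 .....................###################..............................
221 ..................#########################...........................
223 .................###########################..........................
225 ...............##############################.........................
227 ..............##############################..........................
229 ..............#############################.#.........................
231 ..............################################........................
233 ..............###########################.####
[... 579 characters left out ...]
#################............................
251 .....................###################..............................
253 ..........................########....................................
255 .....................................................................#
257 ...................................................................##.
259 ..................................................................##..
261 .................................................................#..##
263 ...............................................................#......
[[168.0, 240.0], [188.0, 232.0], [180.0, 218.0], [161.0, 225.0]] [[172.0, 253.0], [191.0, 245.0], [184.0, 231.0], [165.0, 239.0]]
```

The jar's lid is centred at (174,228) in the scene image, exactly as predicted for upright on the plate.

```bash
python3 -c "
from station import ctrl
print(ctrl.hand_in())"
```

```text
the job is handed in; nothing more can be done
None
```

I handed the job in after about 18 s of robot time: the jar stands released and upright within about 5 mm of the plate's centre, the knob points to mark 5, and I saw no sign of a tub or bottle tipping; the hand-in gave no verdict.

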